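Tip the upended battery into its holder and push the hold-down over

ROBOT

A 6-joint arm with a two-finger parallel gripper is mounted at the origin on the work surface. World frame = base frame: x ahead of the robot, y to its left, z up, the work surface at z = 0. Lengths are in m, angles in rad, forces in N, time in s.
With the tool pointing down it reaches from about 0.375 to 0.9 m from the base axis. Payload 3.1 kg.
Tool frame: the origin (TCP) lies on the centre line of the jaws, within the pads' length; the fingertips stand 14 mm ahead of it and the grasp point (between the pads) lies 5 mm behind it; y points along the fingers, z is the direction in which the jaws open and shut, and the axes are right-handed (so a half turn about y gives the same grasp; the last joint's range is limited). The gripper opens to 87 mm and grips with 3 to 60 N. Pads are 19 mm wide; open, the fingers measure 117 mm over their backs; the gripper's body (75 mm by 190 mm) begins 51 mm behind the grasp point.
Start: joints at [0.933, 0.527, 1.433, -0, 1.181, -0.178], TCP at [0.277, 0.56, 0.237] pointing down, gripper open.
Joint ranges: [-3.08, 3.08], [-0.75, 2.2], [0.22, 2.44], [-1.43, 4.57], [0, 2.65], [-2.85, 2.85]. Speed limits (rad/s): [2.79, 2.79, 3.14, 3.14, 3.14, 3.14].

INTERFACE

Orientations are given as a unit quaternion [x, y, z, w].
In Python, from rig import robot, vision gives the robot as it stands.
- The arm moves only by the shell command python3 -m crank 'ROWS' [FORCE]. ROWS is JSON, a list of rows, each a list of 7 numbers: the shift along the tool's x, y, z as a fraction of full scale, then the turn, a rotation vector about the tool's x, y, z as a fraction of full scale, then the gripper command: -1 is shut, 1 is fully open, values between are in proportion. In form: [[x, y, z, wx, wy, wz, grip], ...]. A call has 1 to 10 rows; each row is the pose to reach, as a shift and turn from the pose commanded when the call began, along the tool's axes at that moment, turning the shorter way round; what a row does not reach only later rows make up. Full scale, the value 1, is 50 cm for a shift and pi rad for a turn. A row lasts 1/8 s, in which the tool goes at most 62.5 mm and 10.7 degrees, less where a joint would pass 70% of its speed; a pose out of reach is approached as far as the arm can. A call with a number of a shift or a turn outside -1 to 1 is refused whole. A call with a gripper value outside its range is refused whole. The fingers move at their own pace and stop on an object; FORCE is the grip in N (left out, the last holds). Time passes only in rows, so rows that repeat a pose let the fingers close. It gives the time, the measured TCP pose, the force and the opening at its end, in the units of the state.
- robot.get_obs(): the state, without advancing time (a new reading comes with each control period).
- vision.camera(name): name is "scene" or "top" or "wrist"; returns the picture (400x640x3 uint8, blue, green, red); there is no depth.
- vision.camera_info(name): a dict with "vfov" (degrees; the focal length in pixels is half the picture's height over the tangent of half this angle, whatever the lens; pixels are square), "cx", "cy" (the principal point, pixels), "k1" (the pictures are not rectified: a ray, as slopes to the right and down, at radius r is drawn at 1 + k1 r^2 times it, then the intrinsics apply), "world_from_camera" (4x4, takes a point from camera to world coordinates); the wrist camera has in their place "tool_from_camera" (4x4, takes a point from camera to tool coordinates, whose origin is the TCP and whose axes are the tool frame's). Camera axes: x right, y up, looking along -z (the intrinsics and any distortion apply to the point x, -y, -z); pixel columns grow to the right and rows downward; lengths in m; the calibration is good to about 2 mm. A picture is of the moment at which its call begins: read the wrist's pose just before it. camera_info takes no time and is no camera call.
- robot.hand_in(): hands the job in, once; it reports no verdict.
The state is a dict: "time": time; "q": joint angles; "joint_velocities": joint speeds; "joint_torque": joint torques, N m; "position": TCP position; "tool_rot": TCP orientation; "ft_force": force on the tool from outside, world axes, zero at the start; "moment": the same for the moment, N m; "grip_width": finger opening in m.
Only numpy, scipy, OpenCV 4.12 (cv2) and the standard library are available. Lean on these libraries where they do the work, as an engineer would, in place of code of your own. Each camera call takes 0.05 s, during which the arm holds its last target.

TASK

A battery has been left standing on its end at the open end of the metal holder. Push it over with the fingers so that it lies on its base between the holder's two rails, terminals upward; then push the hinged hold-down bar over until it lies flat on top of the battery. Only push: do not lift or carry the battery, and leave the spare battery, the jar and the tape roll as they stand.

Things in the scene. Friction and masses are not known exactly. Their poses are not given: they have to be found in the camera images.
- tray: Battery holder, a fixed low metal tray. Origin on the bench under its middle, z up. Floor: x -130 to +120 mm, y -65 to +65 mm, top at z = 4 mm. x points from its open end (robot's side, where the battery stands on end) to its closed end; yaw varies. Two rails, tops at z = 20 mm, run along x at y = +47 and -47 mm (inner gap 90 mm) from x = -20 mm to the end stop.
- end_stop (a point): Middle of the inner face of the holder's end stop (90 mm wide, top 20 mm above the bench), at x = 110 mm, z = 12 mm in the holder's frame. The battery must lie between the rails on the open side of it, wholly on the floor.
- battery: Battery to tip: box 112 x 60 x 80 mm, black with grey lid, 0.5 to 0.9 kg. Origin at the middle of the case. Own z: along the 112 mm length, up at the start (it stands on end, top 116 mm above the bench). Own y: along the 60 mm width. Own +x: out of its base, 40 mm away; at the start along the holder's x within 3 degrees. Lying as wanted, own +x points straight down, origin at 44 mm.
- lid_top (a point): Middle of the upper edge of the battery's grey lid (own -x face) as it stands. A push of 2 to 5 N along own +x just below here tips it about the lower edge of its base; it falls by itself once leaning about 36 degrees. Two brass terminals 12 mm wide stand 7 mm out of the lid near its lower end: 96 mm below here, 18 mm either side of the middle.
- holddown (a joint): Angle of the hold-down bar (rad): 0 = level, lying flat on a battery that is in place; grows as it opens; pi/2 = straight up; starts at 1.65 to 1.95, leaning out over the holder's +y side. A stiff hinge: the bar stays where it is left; turning it takes some 2 N at 100 mm from the hinge.
- hinge (a point): Point on the hinge axis of the hold-down bar, on the holder at (45, 70, 90.5) mm of the holder's frame. The axis is parallel to the holder's x; the shut bar points from here along the holder's -y. The hinge post below it spans x 25 to 65, y 63 to 77 mm of that frame and is 97 mm high.
- bar_tip (a point): Middle of the free end of the hold-down bar, 130 mm from the hinge axis. The bar is a steel strip 26 mm wide and 5 mm thick with a 10 mm round end and a 4 mm rubber pad on its underside.
- spare: Bystander: a spare battery of the same kind lying properly on its base on the bench, 112 x 60 mm, 80 mm high plus terminals 7 mm; origin at the middle of its underside.
- jar: Bystander: closed amber glass jar, 60 mm across, 75 mm high; origin at the middle of its underside.
- tape: Bystander: black tape roll lying flat, 90 mm across, 24 mm high; origin at the middle of its underside.
Things that resemble listed ones, but are neither listed nor needed, are in the scene too. Leave any green look-alike of the battery alone.

How it is judged:
On the way, in this order (a step that is already met when the one before it is completed fails the run):
1. the battery lies on its base between the rails, terminals upward (angle between battery's own x axis and vertical above 3.02 rad and x of battery in the frame of tray between -0.02 and 0.062 m and y of battery in the frame of tray between -0.02 and 0.02 m and z of battery in the frame of tray between 0.038 and 0.049 m), for 0.2 s.
2. the hold-down bar lies on the battery (all of step 1 and value of joint holddown between -0.08 and 0.08 rad), for 0.2 s.
At the end, for the whole second after the job is handed in: The battery rests on its base on the holder's floor (within 7 degrees, terminals upward), its middle within 20 mm of the middle line between the rails and between -20 and +62 mm along the holder's x; the hold-down bar lies on it (within 0.08 rad of level); all at rest (all of step 2 and linear speed of battery below 0.01 m/s); the robot touches nothing.
It fails at once if the battery is lifted clear of the holder instead of being tipped over its edge (height (world z) of battery above 0.082 m or (angle between battery's own x axis and vertical above 3 rad and height (world z) of battery above 0.062 m) or (angle between battery's own x axis and vertical below 1.65 rad and height (world z) of battery above 0.072 m)).
It fails at once if the spare battery is moved by more than 20 mm or tipped (distance of spare from where it was at the start of the episode above 0.02 m or angle between spare's own z axis and vertical above 0.3 rad).
It fails at once if the jar is moved by more than 20 mm or tipped (distance of jar from where it was at the start of the episode above 0.02 m or angle between jar's own z axis and vertical above 0.3 rad).
It fails at once if the tape roll is moved by more than 20 mm or tipped (distance of tape from where it was at the start of the episode above 0.02 m or angle between tape's own z axis and vertical above 0.3 rad).
It also fails if it takes over 51 s, if anything falls off the work surface, if the arm or the gripper's body presses on something with over 40 N, if the wrist force passes 120 N, or if a joint passes its speed limit or range.

## Working session

There is one attempt and no reset: what is moved stays moved. The work goes in short steps, Python scripts to look and compute and a shell command to move; the robot and the scene stay as the last step left them, time stands still between calls to the robot, and variables do not carry over. Pictures are saved under pics/ and viewed, and the job is handed in when it is done.

```bash
ls; mkdir -p pics; python3 - <<'E'
from rig import robot, vision
import cv2
o=robot.get_obs(); print({k:o[k] for k in o})
for n in ["scene","top","wrist"]:
    cv2.imwrite(f"pics/{n}0.png",vision.camera(n)); print(n,vision.camera_info(n))
E
```

```text
pics
{'time': 0.0, 'q': array([ 9.33495904e-01,  5.28456599e-01,  1.43389065e+00, -2.44965514e-05,
        1.18138487e+00, -1.78521322e-01]), 'joint_velocities': array([ 0.00064352, -0.00165268, -0.00032163, -0.00072971,  0.00091553,
        0.00192379]), 'joint_torque': array([-1.27618241e-03, -4.40044963e+01, -1.76589543e+01,  6.32108166e-02,
        5.82139380e-02, -1.54620329e-04]), 'position': array([0.27635484, 0.5598076 , 0.23558118]), 'tool_rot': array([ 0.68928228, -0.16107355,  0.16048812, -0.68788721]), 'ft_force': array([ 0.79532027, -0.21650576, -0.06484747]), 'moment': array([-0.04447651,  0.05431272, -0.02878009]), 'grip_width': 0.0869266482060331}
scene {'vfov': 46.54483102141959, 'cx': 318.06704471270723, 'cy': 199.3789268755706, 'k1': -0.07662488734846226, 'world_from_camera': array([[-0.08639179, -0.65930254,  0.746898  ,  1.38928558],
       [ 0.99625268, -0.05406293,  0.06751152,  0.10755933],
       [-0.00413103,  0.74993157,  0.66150251,  0.79868043],
       [ 0.        ,  0.        ,  0.        ,  1.        ]])}
top {'vfov': 50.662353093856225, 'cx': 318.93575858683573, 'cy': 197.4899065832651, 'k1': -0.005685316920435815, 'world_from_camera': array([[ 0.05352199,  0.97286868, -0.22508205,  0.36274765],
       [-0.99856443,  0.05166715, -0.01412733,  0.01119023],
       [-0.00211468,  0.22551505,  0.97423739,  1.14148584],
       [ 0.        ,  0.        ,  0.        ,  1.        ]])}
wrist {'vfov': 69.95633510502006, 'cx': 317.6427632580544, 'cy': 200.06175194082627, 'k1': -0.0532974854842291, 'tool_from_camera': array([[-3.12125192e-05, -9.52912025e-01, -3.03246883e-01,
        -8.38474502e-02],
       [ 7.80217887e-04,  3.03246767e-01, -9.52911743e-01,
        -1.48640864e-01],
       [ 9.99999695e-01, -2.66341418e-04,  7.34013911e-04,
        -1.40965908e-04],
       [ 0.00000000e+00,  0.00000000e+00,  0.00000000e+00,
         1.00000000e+00]])}
```

View pics/scene0.png

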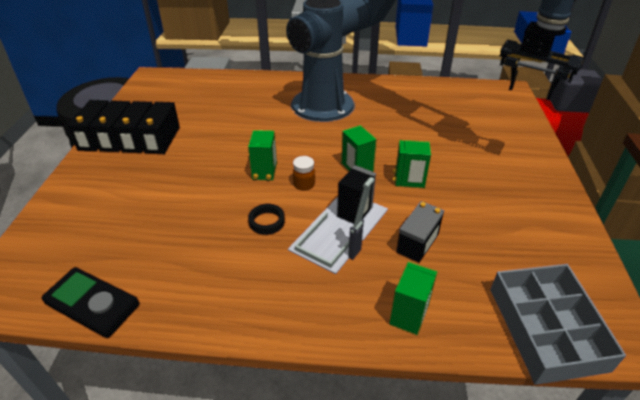

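View pics/top0.png

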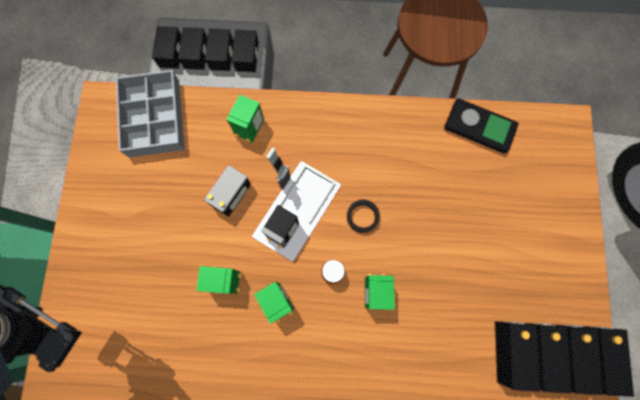

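View pics/wrist0.png

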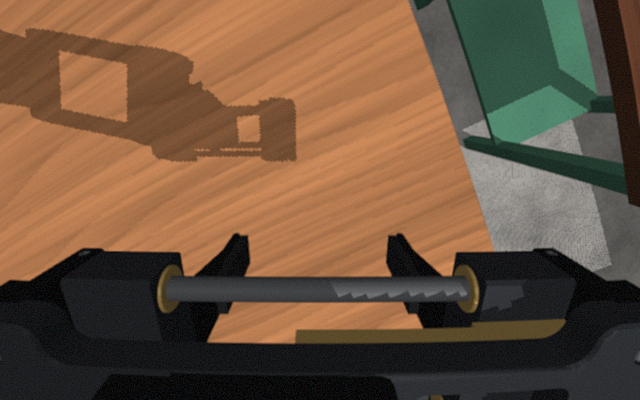

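The tray is at about (297,210) in the top view, with the battery at (281,224), the bar at (278,160), the spare at (228,190), the jar at (333,271) and the tape at (363,216). I'll zoom in to get accurate corners.

```bash
cat > h.py <<'E'
import numpy as np, cv2
from rig import robot, vision
def ray(n,uv,info=None):
    i=info or vision.camera_info(n); f=200/np.tan(np.radians(i['vfov']/2))
    K=np.array([[f,0,i['cx']],[0,f,i['cy']],[0,0,1.]])
    p=cv2.undistortPoints(np.array([[uv]],float),K,np.array([i['k1'],0,0,0.]))[0,0]
    T=i['world_from_camera'] if 'world_from_camera' in i else i['T']
    return T[:3,3], T[:3,:3]@np.array([p[0],-p[1],-1.])
def onz(n,uv,z,info=None):
    o,d=ray(n,uv,info); return o+d*(z-o[2])/d[2]
def proj(n,P,info=None):
    i=info or vision.camera_info(n); f=200/np.tan(np.radians(i['vfov']/2))
    T=i['world_from_camera'] if 'world_from_camera' in i else i['T']
    c=T[:3,:3].T@(np.asarray(P,float)-T[:3,3]); s=np.array([c[0],-c[1]])/-c[2]
    s=s*(1+i['k1']*(s@s)); return s*f+[i['cx'],i['cy']]
def tri(a,ua,b,ub,ia=None,ib=None):
    o1,d1=ray(a,ua,ia);o2,d2=ray(b,ub,ib)
    d1=d1/np.linalg.norm(d1);d2=d2/np.linalg.norm(d2)
    t=np.linalg.lstsq(np.c_[d1,-d2],o2-o1,rcond=None)[0]
    p,q=o1+d1*t[0],o2+d2*t[1]; return (p+q)/2,np.linalg.norm(p-q)
E
python3 - <<'E'
import cv2
t=cv2.imread('pics/top0.png')[130:270,240:400]; cv2.imwrite('pics/t0z.png',cv2.resize(t,None,fx=5,fy=4.2857 and 4,interpolation=cv2.INTER_CUBIC) if 0 else cv2.resize(t,(640,560),interpolation=cv2.INTER_CUBIC))
t=cv2.imread('pics/scene0.png')[155:285,270:420]; cv2.imwrite('pics/s0z.png',cv2.resize(t,(600,520),interpolation=cv2.INTER_CUBIC))
E
```

```text
(no output)
```

View pics/t0z.png

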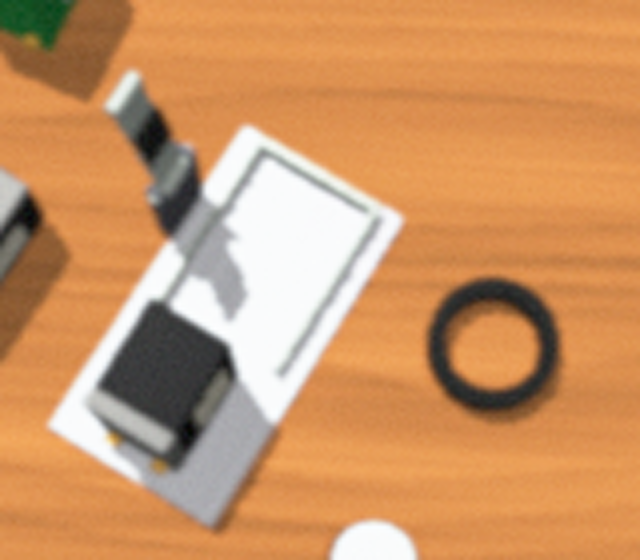

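View pics/s0z.png

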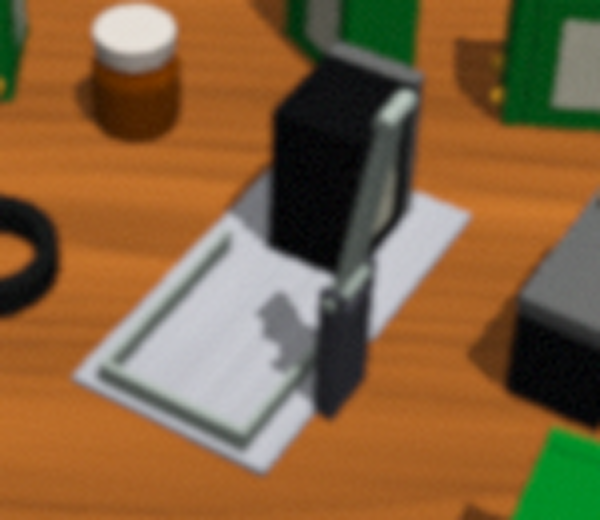

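```bash
python3 - <<'E'
from h import *
import numpy as np
def c(u,v): return (240+(u+.5)/4-.5,130+(v+.5)/4-.5)
C={ (-130,65):(50,427),(-130,-65):(217,530),(120,-65):(404,217),(120,65):(247,126)}
src=np.array(list(C),float)/1000; W=np.array([onz('top',c(*p),.004)[:2] for p in C.values()])
print(W)
print('len',np.linalg.norm(W[3]-W[0]),np.linalg.norm(W[2]-W[1]),np.linalg.norm(W[1]-W[0]),np.linalg.norm(W[3]-W[2]))
A=src-src.mean(0);B=W-W.mean(0);yaw=np.arctan2((A[:,0]*B[:,1]-A[:,1]*B[:,0]).sum(),(A*B).sum())
R=np.array([[np.cos(yaw),-np.sin(yaw)],[np.sin(yaw),np.cos(yaw)]]);t=W.mean(0)-R@src.mean(0)
print('yaw',np.degrees(yaw),'org',t,'res',W-(src@R.T+t))
for p in [(160,302),(236,354),(180,437),(92,396)]:
    w=onz('top',c(*p),.116)[:2];print('bat',w,'tray',R.T@(w-t))
def s(u,v): return (270+(u+.5)/4-.5,155+(v+.5)/4-.5)
for p in [(470,215),(265,472),(77,377)]:
    w=onz('scene',s(*p),.004)[:2];print('scene tray',w,R.T@(w-t))
for p in [(335,45),(420,78),(382,130),(275,108)]:
    w=onz('scene',s(*p),.116)[:2];print('scene bat',w,'tray',R.T@(w-t))
h=np.r_[R@[.045,.07]+t,.0905];print('hinge',h,proj('top',h),proj('scene',h))
P,e=tri('top',c(124,90),'scene',s(397,108));print('bartip',P,e,R.T@(P[:2]-t),np.linalg.norm(P-h))
d=P-h;y=R.T@d[:2];print('angle',np.arctan2(d[2],-y[1]))
for nm,uv,z in [('jar',(333,271),.075),('tape',(363,216),.012),('spare',(228,188),.08)]:
    w=onz('top',uv,z)[:2];print(nm,w,R.T@(w-t))
for a,b in [((265,95),0.09)]:pass
for uv in [(218,279),(273,301),(380,293),(245,118)]:
    w=onz('top',uv,.1)[:2];print('green',w,R.T@(w-t))
np.savez('tray.npz',R=R,t=t)
E
```

```text
[[ 0.50805573  0.20251668]
 [ 0.44513695  0.08501429]
 [ 0.66759727 -0.03052939]
 [ 0.72802908  0.08277034]]
len 0.2504545023033763 0.2506769528070812 0.13328760823158395 0.12840884463888386
yaw -28.02953055923487 org [0.59161828 0.08259335] res [[ 6.43938875e-04  1.45702103e-03]
 [-1.18439346e-03 -1.29365752e-03]
 [ 5.99550304e-04  6.44313352e-04]
 [-5.90957224e-05 -8.07676865e-04]]
bat [0.57507617 0.12243513] tray [-0.03332453  0.02739499]
bat [0.54490591 0.07323882] tray [-0.03683734 -0.03020868]
bat [0.49187366 0.10400908] tray [-0.09810895 -0.02796887]
bat [0.51414824 0.15966771] tray [-0.10460252  0.03162873]
scene tray [0.51201555 0.20356161] [-0.12711197  0.06937192]
scene tray [0.73099299 0.0864205 ] [0.12122833 0.06887413]
scene tray [ 0.66960703 -0.02578693] [ 0.11977187 -0.05901888]
scene bat [0.48950565 0.1123878 ] tray [-0.10413659 -0.02168571]
scene bat [0.51753217 0.16347863] tray [-0.10340636  0.03658285]
scene bat [0.56744754 0.14154293] tray [-0.04903762  0.04067665]
scene bat [0.55260088 0.07945965] tray [-0.03296827 -0.02110144]
hinge [0.66423489 0.12323604 0.0905    ] [282.79622615 173.50020171] [355.45612991 224.20613926]
bartip [0.67628895 0.14224336 0.22072714] 0.0025248764150808357 [0.04670814 0.09244239] 0.13215780704776164
angle 1.7414527463460916
jar [ 0.42332347 -0.01838708] [-0.10110137 -0.16822218]
tape [ 0.57851526 -0.09470431] [ 0.07175077 -0.16265908]
spare [0.6207095  0.26350671] [-0.05933703  0.17336396]
green [0.38783388 0.25980908] [-0.26316    0.0606656]
green [0.34334066 0.12256985] [-0.23794204 -0.08138477]
green [ 0.3757554  -0.13295303] [-0.08925239 -0.29170368]
green [0.80868915 0.23332344] [0.12077758 0.23505765]
```

```bash
cat >> h.py <<'E'
from scipy.spatial.transform import Rotation as Ro
D=np.load('tray.npz'); R=D['R']; t=D['t']+[.001,.002]
R3=np.eye(3);R3[:2,:2]=R
def tw(p): return np.r_[R@np.array(p[:2])+t,p[2]]
def wt(P): return np.r_[R.T@(np.array(P[:2])-t),P[2]]
# desired tool: y down, z along tray +y or -y
def goal(sign):
    y=np.array([0,0,-1.]);z=sign*(R3@[0,1,0]);x=np.cross(y,z);return Ro.from_matrix(np.c_[x,y,z])
def st():
    o=robot.get_obs();T=Ro.from_quat(o['tool_rot']);return o,T
def delta(p,sign,tilt=None):
    "rows to put TCP at tray point p"
    o,T=st();d=T.inv().apply(tw(p)-o['position'])/.5;r=(T.inv()*goal(sign)).as_rotvec()/np.pi
    return np.round(np.r_[d,r],4)
E
python3 - <<'E'
from h import *
o,T=st();print(T.as_matrix().round(3)); print(wt(o['position']))
for s in (1,-1): print(s,delta((-.16,0.0,.2),s))
# terminals check: lid face at x=-.114 -> terminals
for x in(-.114,-.109):
  for y in(-.018,.018): print(proj('top',tw((x-.007,y,.02))), end=' ')
print([ (240+u/4,130+v/4) for u,v in [(160,466),(115,440)]])
E
```

```text
[[ 0.897 -0.001  0.443]
 [-0.443 -0.001  0.897]
 [-0.    -1.    -0.002]]
[-0.50247924  0.27100953  0.23577143]
1 [ 6.682e-01  7.230e-02 -5.625e-01  5.000e-04  9.700e-03 -1.000e-04]
-1 [ 6.682e-01  7.230e-02 -5.625e-01 -1.000e-04 -9.903e-01 -8.000e-04]
[279.06484479 248.6015223 ] [267.63314508 241.60615141] [280.07194288 246.98569984] [268.64608777 240.00237754] [(280.0, 246.5), (268.75, 240.0)]
```

```bash
python3 -m crank '[[0.1,0.01,-0.09,0.0005,0.0097,0,-0.3],[0.2,0.02,-0.17,0.0005,0.0097,0,-0.3],[0.3,0.03,-0.26,0.0005,0.0097,0,-0.3],[0.4,0.04,-0.34,0.0005,0.0097,0,-0.3],[0.5,0.05,-0.43,0.0005,0.0097,0,-0.3],[0.6,0.06,-0.51,0.0005,0.0097,0,-0.3],[0.668,0.072,-0.5625,0.0005,0.0097,0,-0.3],[0.668,0.072,-0.5625,0.0005,0.0097,0,-0.3],[0.668,0.072,-0.5625,0.0005,0.0097,0,-0.3],[0.668,0.072,-0.5625,0.0005,0.0097,0,-0.3]]'
python3 - <<'E'
from h import *
o,T=st();print(o['time'],o['grip_width'],wt(o['position']),delta((-.14,0,.118),1))
cv2.imwrite('pics/s1.png',vision.camera('scene'));cv2.imwrite('pics/t1.png',vision.camera('top'));cv2.imwrite('pics/w1.png',vision.camera('wrist'))
E
```

```text
time: 1.4
position: [0.4508, 0.1615, 0.2006]
tool_rot: [-0.686, 0.171, -0.17, 0.687]
ft_force: [0.6, -0.1, 1.0]
grip_width: 0.0305
1.4 0.03053936711061261 [-0.16137114  0.00127049  0.20057166] [ 0.0428  0.1651 -0.0029 -0.0005  0.0007 -0.0002]
```

View pics/s1.png

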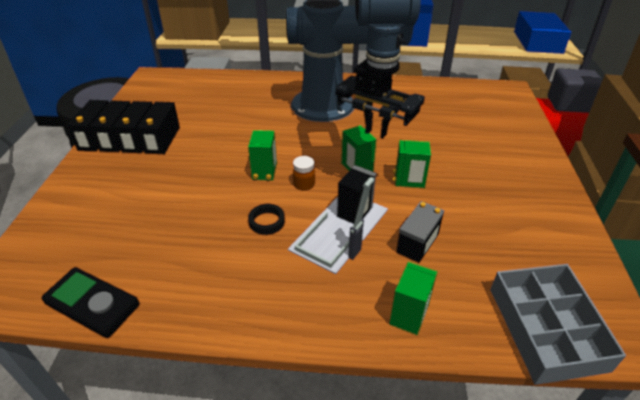

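View pics/w1.png

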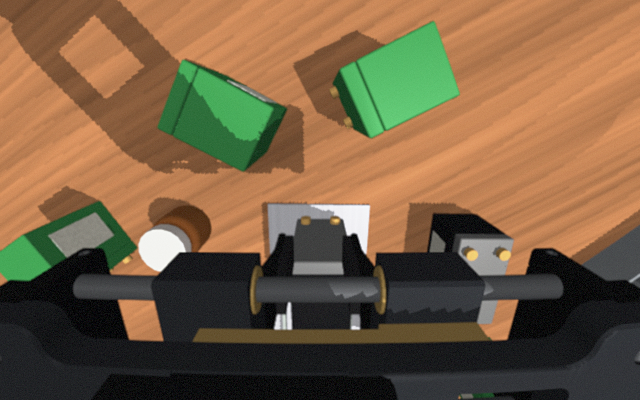

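The gripper sits behind the battery, and the wrist view shows the lid centred between the fingers at column 320. Next I descend to just below the lid's upper edge and approach it.

```bash
python3 -m crank '[[0.02,0.08,-0.003,0,0,0,-0.3],[0.04,0.165,-0.003,0,0,0,-0.3],[0.042,0.165,-0.003,0,0,0,-0.3],[0.042,0.165,-0.003,0,0,0,-0.3]]'
python3 -m crank '[[0.01,0,0,0,0,0,-0.3],[0.02,0,0,0,0,0,-0.3],[0.03,0,0,0,0,0,-0.3],[0.04,0,0,0,0,0,-0.3],[0.05,0,0,0,0,0,-0.3],[0.06,-0.003,0,0,0,0,-0.3]]'
python3 - <<'E'
from h import *
o,T=st();print(wt(o['position']),R3.T@o['ft_force'])
cv2.imwrite('pics/s2.png',cv2.resize(vision.camera('scene')[80:280,220:470],(750,600)))
E
```

```text
time: 2.05
position: [0.4697, 0.1498, 0.1189]
tool_rot: [-0.685, 0.171, -0.171, 0.687]
ft_force: [-1.6, -0.7, 1.3]
grip_width: 0.0306
time: 2.8
position: [0.4924, 0.1358, 0.1194]
tool_rot: [-0.686, 0.174, -0.169, 0.686]
ft_force: [-5.2, 3.9, 7.1]
grip_width: 0.0304
[-0.11256981 -0.00191546  0.11940603] [-6.40067779  0.99624903  7.06418802]
```

View pics/s2.png

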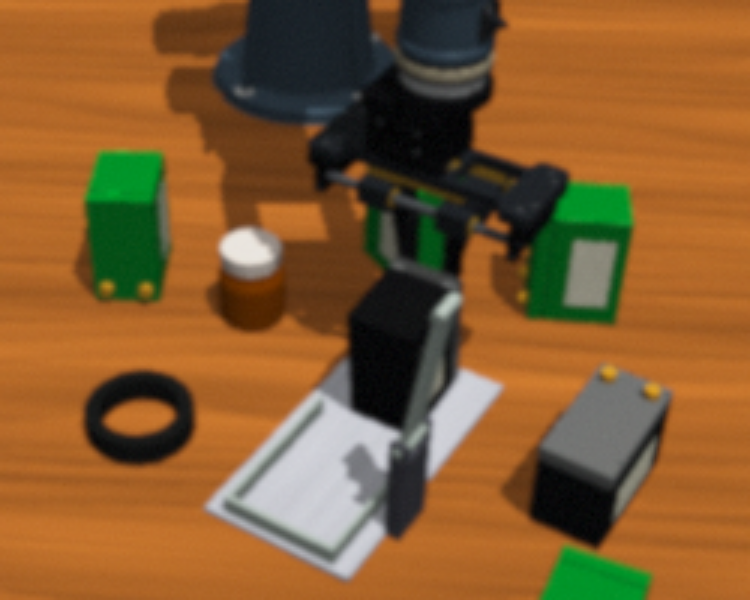

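The fingers are on the lid and it is starting to lean. I'll keep pushing with a slight rise.

```bash
python3 -m crank '[[0.012,-0.006,0,0,0,0,-0.3],[0.024,-0.012,0,0,0,0,-0.3],[0.036,-0.018,0,0,0,0,-0.3],[0.048,-0.022,0,0,0,0,-0.3]]'
python3 - <<'E'
from h import *
o,T=st();print(wt(o['position']),R3.T@o['ft_force'])
cv2.imwrite('pics/s3.png',cv2.resize(vision.camera('scene')[80:280,220:470],(750,600)))
E
```

```text
time: 3.35
position: [0.5158, 0.124, 0.131]
tool_rot: [-0.686, 0.172, -0.17, 0.686]
ft_force: [-2.9, 1.6, 4.4]
grip_width: 0.0304
[-0.08627293 -0.00133151  0.13104272] [-3.35237247  0.05657723  4.38245918]
```

View pics/s3.png

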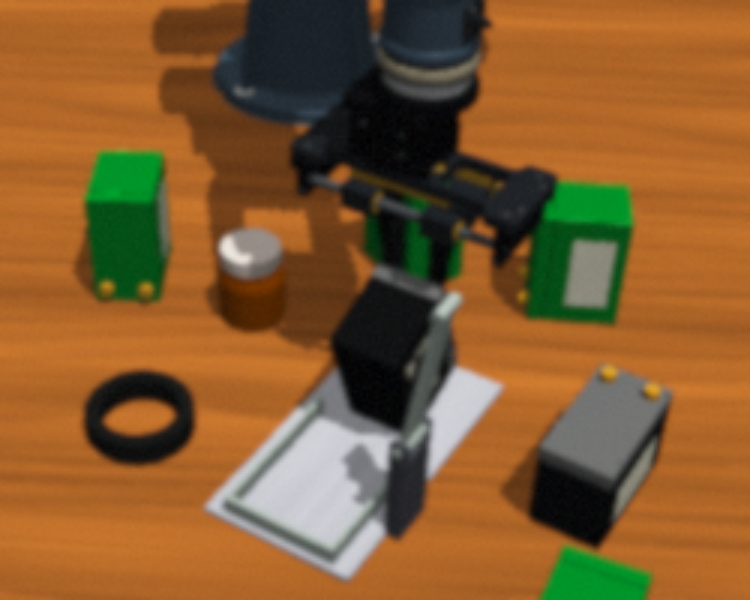

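It leans about 18° with a clean contact. Continue to the balance point.

```bash
python3 -m crank '[[0.012,-0.003,0,0,0,0,-0.3],[0.024,-0.006,0,0,0,0,-0.3],[0.036,-0.006,0,0,0,0,-0.3],[0.046,-0.006,0,0,0,0,-0.3]]'
python3 - <<'E'
from h import *
o,T=st();print(wt(o['position']),R3.T@o['ft_force'])
cv2.imwrite('pics/s4.png',cv2.resize(vision.camera('scene')[80:280,220:470],(750,600)))
E
```

```text
time: 3.9
position: [0.5385, 0.1126, 0.1334]
tool_rot: [-0.685, 0.171, -0.172, 0.687]
ft_force: [-0.1, -0.4, 1.5]
grip_width: 0.0306
[-0.06091338 -0.00072243  0.13339836] [ 0.05482173 -0.409021    1.47279708]
```

View pics/s4.png

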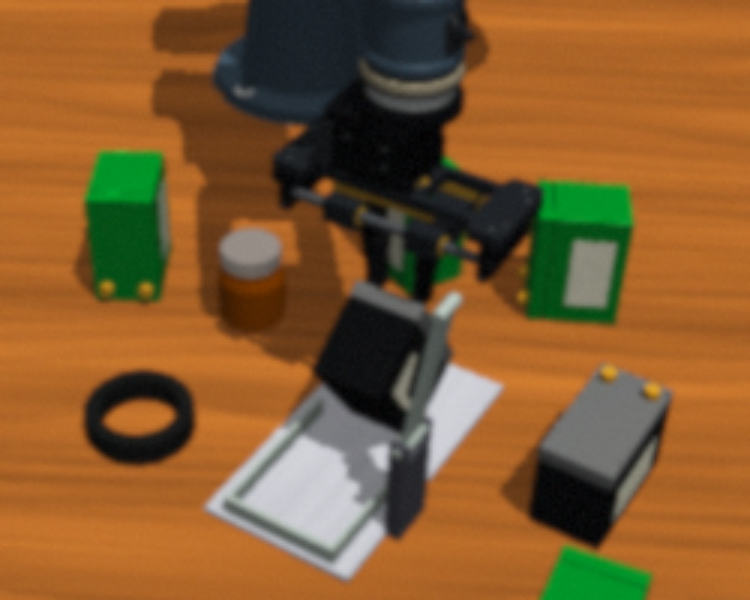

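```bash
python3 -m crank '[[0,-0.01,0,0,0,0,-0.3],[0,-0.04,0,0,0,0,-0.3],[0,-0.06,0,0,0,0,-0.3],[0,-0.08,0,0,0,0,-0.3],[0,-0.1,0,0,0,0,-1],[0,-0.1,0,0,0,0,-1]]'
python3 - <<'E'
from h import *
o,T=st();print(wt(o['position']),R3.T@o['ft_force'])
cv2.imwrite('pics/s5.png',cv2.resize(vision.camera('scene')[80:280,220:470],(750,600)))
cv2.imwrite('pics/t5.png',cv2.resize(vision.camera('top')[110:290,190:390],(667,600)))
E
```

```text
time: 4.7
position: [0.5381, 0.113, 0.1846]
tool_rot: [-0.685, 0.17, -0.172, 0.687]
ft_force: [0.3, 1.0, 0.7]
grip_width: 0.0178
[-0.06146589 -0.00057112  0.18464124] [-0.15740475  1.03842365  0.70728624]
```

View pics/s5.png

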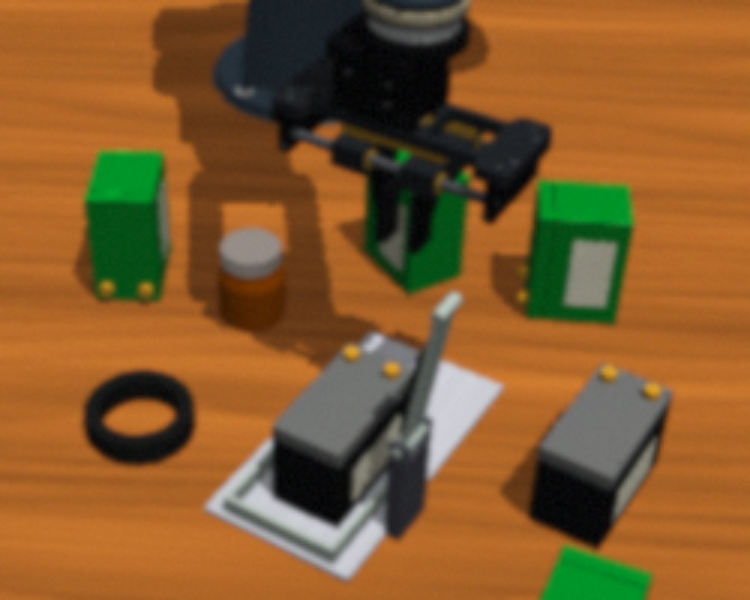

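View pics/t5.png

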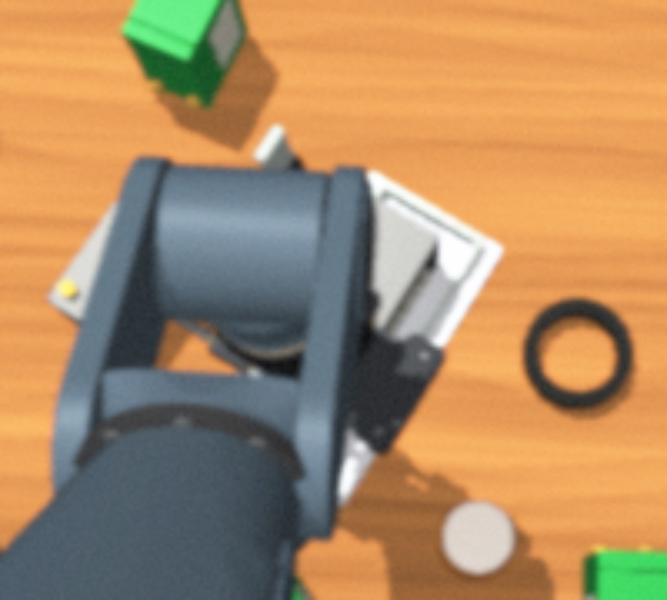

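It lies on its base with the terminals up, at (352,352) and (392,370) in the zoomed scene view. I'll measure its position on the z = 84 mm plane.

```bash
python3 - <<'E'
from h import *
def s(u,v): return (220+(u+.5)/3-.5,80+(v+.5)/3-.5)
for p,z in [((275,433),.084),((347,468),.084),((352,351),.091),((392,369),.091)]: print(wt(onz('scene',s(*p),z)))
P=onz('scene',s(447,302),.219);print('bar tip',wt(P))
o,T=st();print(o['time'],wt(o['position']))
for p in [(-.06,.0,.28),(.045,.15,.28),(.045,.13,.205)]: print(p,delta(p,1))
E
```

```text
[ 0.09084364 -0.01693361  0.084     ]
[0.09273643 0.04584752 0.084     ]
[-0.01060472 -0.01287644  0.091     ]
[-0.00923126  0.02353678  0.091     ]
bar tip [0.04067464 0.08802963 0.219     ]
4.8 [-0.0621365  -0.00096806  0.18358635]
(-0.06, 0.0, 0.28) [ 0.0043 -0.1928  0.0022 -0.0005 -0.     -0.    ]
(0.045, 0.15, 0.28) [ 0.2143 -0.1924  0.3022 -0.0005 -0.     -0.    ]
(0.045, 0.13, 0.205) [ 0.2143 -0.0425  0.262  -0.0005 -0.     -0.    ]
```

```bash
python3 -m crank '[[0,-0.1,0,0,0,0,-1],[0,-0.19,0,0,0,0,-1],[0.05,-0.19,0.08,0,0,0,-1],[0.1,-0.19,0.16,0,0,0,-1],[0.15,-0.19,0.24,0,0,0,-1],[0.21,-0.19,0.32,0,0,0,-1],[0.21,-0.19,0.32,0,0,0,-1],[0.21,-0.19,0.32,0,0,0,-1]]'
python3 - <<'E'
from h import *
o,T=st();print(wt(o['position']),R3.T@o['ft_force'])
cv2.imwrite('pics/s6.png',cv2.resize(vision.camera('scene')[80:280,220:470],(750,600)))
cv2.imwrite('pics/t6.png',cv2.resize(vision.camera('top')[110:290,190:390],(667,600)))
E
```

```text
time: 5.8
position: [0.7042, 0.2044, 0.2774]
tool_rot: [-0.686, 0.172, -0.17, 0.686]
ft_force: [0.8, 0.5, 1.0]
grip_width: 0.0005
[0.04217227 0.15818147 0.27735592] [0.47592974 0.78436642 0.98467105]
```

View pics/s6.png

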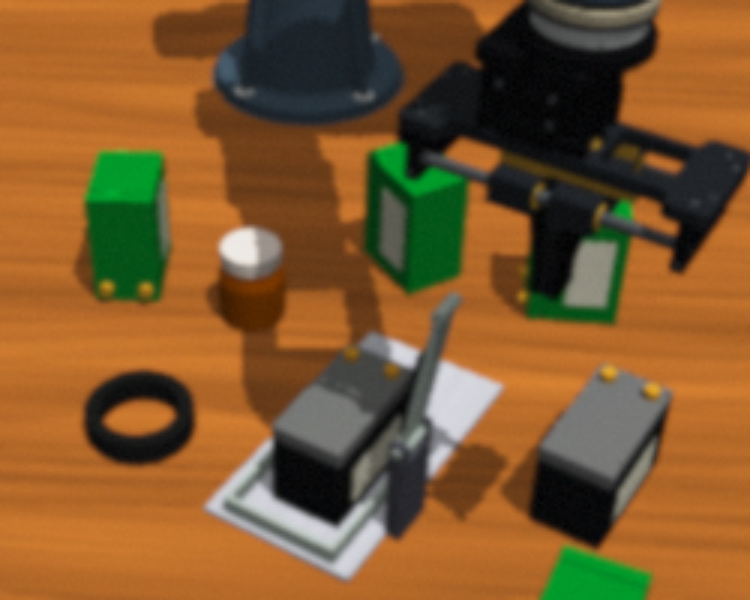

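View pics/t6.png

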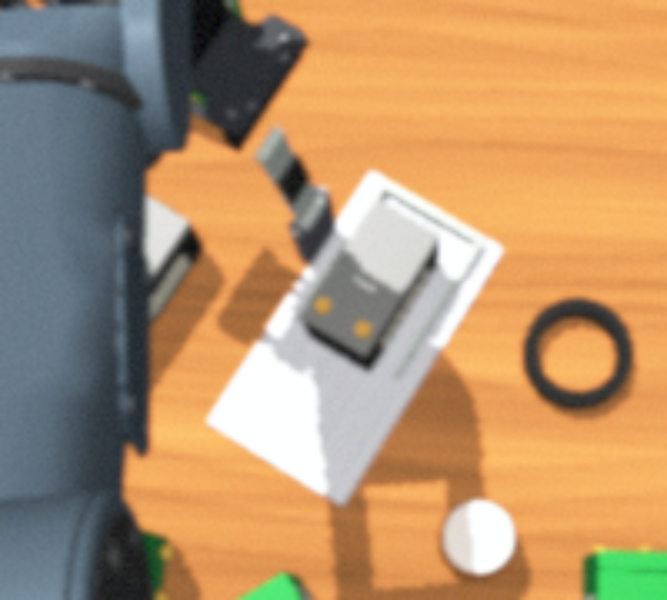

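```bash
python3 - <<'E'
from h import *
def c(u,v): return (190+(u+.5)/3.333-.5,110+(v+.5)/3.333-.5)
for p,z in [((305,315),.084),((370,353),.084),((438,236),.084),((377,198),.084),((322,304),.091),((362,328),.091)]: print(wt(onz('top',c(*p),z)))
print(proj('scene',tw((.042,.158,.263))),)
o,T=st()
for p in [(.045,.15,.20),(.045,.13,.2)]: print(p,delta(p,1))
E
```

```text
[-0.02488583  0.02932258  0.084     ]
[-0.02436483 -0.02901942  0.084     ]
[ 0.08170828 -0.02577785  0.084     ]
[0.08348011 0.0310346  0.084     ]
[-0.01185241  0.02144083  0.091     ]
[-0.01199381 -0.0146      0.091     ]
[403.19469243 175.16326195]
(0.045, 0.15, 0.2) [ 5.900e-03  1.571e-01 -1.580e-02 -1.000e-04 -1.000e-04 -5.000e-04]
(0.045, 0.13, 0.2) [ 5.900e-03  1.571e-01 -5.580e-02 -1.000e-04 -1.000e-04 -5.000e-04]
```

The battery is at about (30, 3) mm in the tray, within the limits. Now lower the fingers outside the bar.

```bash
python3 -m crank '[[0.006,0.07,-0.01,0,0,0,-1],[0.006,0.135,-0.01,0,0,0,-1],[0.006,0.135,-0.01,0,0,0,-1],[0.006,0.135,-0.04,0,0,0,-1],[0.006,0.135,-0.06,0,0,0,-1],[0.006,0.135,-0.08,0,0,0,-1],[0.006,0.135,-0.1,0,0,0,-1],[0.006,0.135,-0.11,0,0,0,-1]]'
python3 - <<'E'
from h import *
o,T=st();print(wt(o['position']),R3.T@o['ft_force'])
cv2.imwrite('pics/s7.png',cv2.resize(vision.camera('scene')[80:280,220:470],(750,600)))
E
```

```text
time: 6.9
position: [0.6822, 0.1543, 0.2117]
tool_rot: [-0.685, 0.171, -0.172, 0.687]
ft_force: [0.9, 1.7, 0.7]
grip_width: 0.0002
[0.04625628 0.10364835 0.21174818] [-3.56103493e-04  1.89011560e+00  6.52609513e-01]
```

View pics/s7.png

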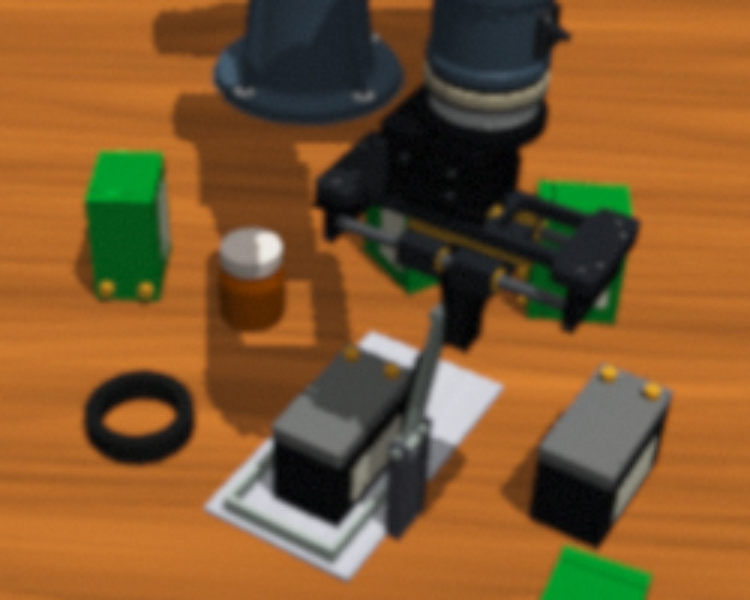

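The fingers touch the bar and it has begun to move. Continue along the arc.

```bash
python3 -m crank '[[0,0.002,-0.016,0,0,0,-1],[0,0.004,-0.032,0,0,0,-1],[0,0.006,-0.052,0,0,0,-1],[0,0.008,-0.071,0,0,0,-1],[0,0.012,-0.09,0,0,0,-1],[0,0.017,-0.109,0,0,0,-1],[0,0.031,-0.137,0,0,0,-1],[0,0.047,-0.164,0,0,0,-1],[0,0.047,-0.164,0,0,0,-1]]'
python3 - <<'E'
from h import *
o,T=st();print(wt(o['position']),R3.T@o['ft_force'])
cv2.imwrite('pics/s8.png',cv2.resize(vision.camera('scene')[80:280,220:470],(750,600)))
E
```

```text
time: 8.07
position: [0.6421, 0.0811, 0.1862]
tool_rot: [-0.686, 0.173, -0.171, 0.686]
ft_force: [-0.6, 0.3, 0.9]
grip_width: 0.0004
[0.04535777 0.02016042 0.18621804] [-0.65052402  0.03464907  0.93046674]
```

View pics/s8.png

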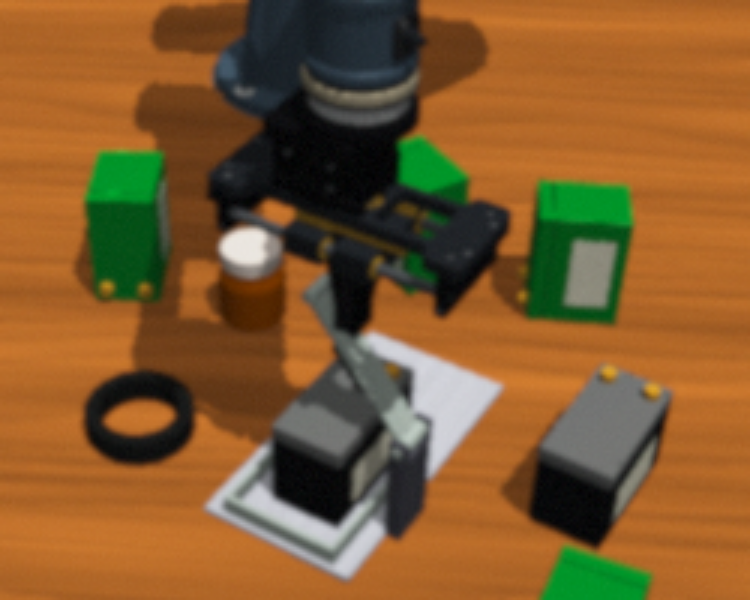

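The bar follows and the battery hasn't moved. Continue down to just above contact.

```bash
python3 -m crank '[[0,0.016,-0.02,0,0,0,-1],[0,0.04,-0.04,0,0,0,-1],[0,0.068,-0.056,0,0,0,-1],[0,0.096,-0.07,0,0,0,-1],[0,0.112,-0.074,0,0,0,-1],[0,0.127,-0.077,0,0,0,-1],[0,0.14,-0.079,0,0,0,-1],[0,0.148,-0.08,0,0,0,-1],[0,0.148,-0.08,0,0,0,-1]]'
python3 - <<'E'
from h import *
o,T=st();print(wt(o['position']),R3.T@o['ft_force'])
cv2.imwrite('pics/s9.png',cv2.resize(vision.camera('scene')[80:280,220:470],(750,600)))
E
```

```text
time: 9.25
position: [0.6248, 0.0474, 0.1133]
tool_rot: [-0.686, 0.171, -0.171, 0.687]
ft_force: [-0.7, 0.2, -0.8]
grip_width: 0.0007
[ 0.04590714 -0.01768397  0.11326039] [-0.67677568 -0.12802122 -0.83081858]
```

View pics/s9.png

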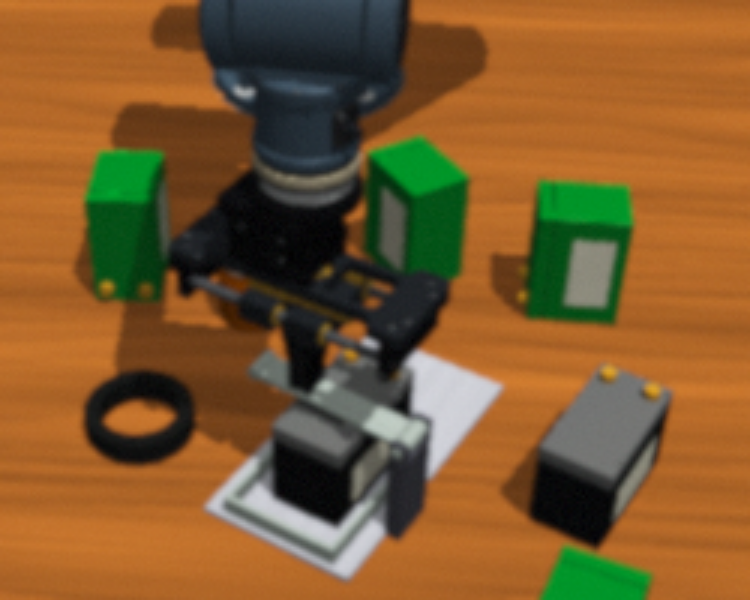

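Almost level. Press down in 1.5 mm steps and watch the force.

```bash
python3 -m crank '[[0,0.003,0,0,0,0,-1],[0,0.006,0,0,0,0,-1],[0,0.009,0,0,0,0,-1],[0,0.012,0,0,0,0,-1],[0,0.012,0,0,0,0,-1]]'; python3 -m crank '[[0,0.003,0,0,0,0,-1],[0,0.003,0,0,0,0,-1]]'
```

```text
time: 9.93
position: [0.6249, 0.0472, 0.1075]
tool_rot: [-0.685, 0.171, -0.171, 0.687]
ft_force: [0.4, 0.0, 1.6]
grip_width: 0.0005
time: 10.18
position: [0.6249, 0.0473, 0.1074]
tool_rot: [-0.686, 0.171, -0.171, 0.687]
ft_force: [-1.4, 0.3, 7.4]
grip_width: 0.0006
```

The z reading has stalled at 107.4 mm with the force rising. That matches the expected 107 mm for a level bar. One more small press, then retreat and check.

```bash
python3 -m crank '[[0,0.003,0,0,0,0,-1],[0,0.003,0,0,0,0,-1]]'; python3 -m crank '[[0,-0.03,0,0,0,0,-1],[0,-0.1,0,0,0,0,-1],[0,-0.2,0,0,0,0,-1],[0,-0.3,0,0,0,0,-1],[-0.1,-0.3,0,0,0,0,-1],[-0.2,-0.3,0,0,0,0,-1],[-0.3,-0.3,0,0,0,0,-1],[-0.3,-0.3,0,0,0,0,-1],[-0.3,-0.3,0,0,0,0,-1],[-0.3,-0.3,0,0,0,0,-1]]'
python3 - <<'E'
from h import *
o,T=st();print(wt(o['position']),o['ft_force'])
cv2.imwrite('pics/s10.png',cv2.resize(vision.camera('scene')[80:280,220:470],(750,600)))
cv2.imwrite('pics/t10.png',cv2.resize(vision.camera('top')[110:290,190:390],(667,600)))
E
```

```text
time: 10.42
position: [0.625, 0.0472, 0.1074]
tool_rot: [-0.686, 0.171, -0.172, 0.687]
ft_force: [-3.8, 0.9, 14.6]
grip_width: 0.0001
time: 11.68
position: [0.4939, 0.117, 0.2547]
tool_rot: [-0.685, 0.171, -0.172, 0.687]
ft_force: [0.3, 0.0, 0.0]
grip_width: 0.0004
[-0.10239487 -0.01775977  0.25468977] [0.26473312 0.02950838 0.03036307]
```

View pics/s10.png

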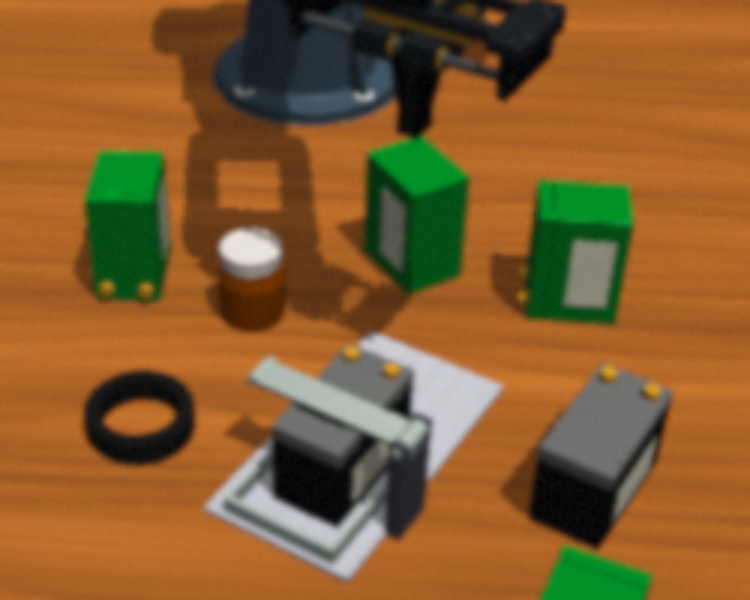

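View pics/t10.png

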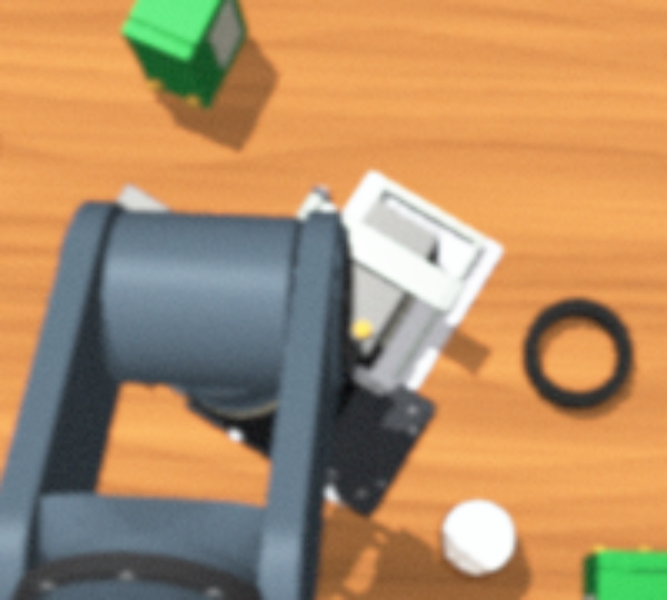

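```bash
python3 - <<'E'
from h import *
for a in (-.08,0,.08,.15):
    p=proj('scene',tw((.045,.07-.13*np.cos(a),.0905+.13*np.sin(a)+.0025)));print(a,(p-[220,80]+.5)*3)
    p=proj('top',tw((.045,.07-.13*np.cos(a),.0905+.13*np.sin(a)+.0025)));print('   top',(p-[190,110]+.5)*3.333)
E
```

```text
-0.08 [262.24974576 378.28606645]
   top [451.51933626 298.16197383]
0 [261.52236357 367.95343919]
   top [452.14673104 295.41506651]
0.08 [261.69885704 357.8824018 ]
   top [451.84324862 292.06333104]
0.15 [262.60838903 349.33301504]
   top [450.79467883 288.63878211]
```

The bar tip shows at about (262,368), exactly where a level bar should project, and the arm is clear of everything. I'll hand in.

```bash
python3 -c "
from rig import robot
print(robot.hand_in())"
```

```text
the job is handed in; nothing more can be done
None
```

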